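# Press the letter-cutting chisel home in the tool case

## Robot

A 6-joint arm with a two-finger parallel gripper is mounted at the origin on the work surface. World frame = base frame: x ahead of the robot, y to its left, z up, the work surface at z = 0. Lengths are in mm, angles in rad, forces in N, time in s.
With the tool pointing down it reaches from about 250 to 850 mm from the base axis. Payload 12.5 kg.
Tool frame: the origin (TCP) lies midway between the tips of the shut fingers; the grasp point (between the pads) lies 19 mm behind it (r.hold_point_z is the distance from the TCP to the grasp point, in mm); y points along the fingers, z is the direction in which the jaws open and shut, and the axes are right-handed (so a half turn about y gives the same grasp; the last joint's range is limited). The gripper opens to 93 mm and grips with 3 to 60 N. Pads are 15 mm wide; open, the fingers measure 128 mm over their backs; the gripper's body (75 mm by 188 mm) begins 65 mm behind the grasp point.
Start: joints at [1.207, 0.351, 1.652, -0, 1.139, -0.085], TCP at [151.33, 528.757, 218.633] pointing down, gripper open.
Joint ranges: [-2.75, 2.75], [-0.79, 2.1], [0.01, 2.65], [-1.57, 4.71], [0.07, 3.14], [-2.87, 2.87]. Speed limits (rad/s): [2.22, 2.22, 2.79, 3.14, 3.14, 3.14].

## Interface

Orientations are given as [roll, pitch, yaw] about the fixed x, y, z axes, in that order (R = Rz(yaw) Ry(pitch) Rx(roll)).
In Python, from workcell import r gives the robot as it stands.
- The arm moves only by the tool carry_out, never from a script. Its argument "increments" is a list of rows, each a list of 4 numbers: the shift along the tool's x, y, z in mm, then the turn about the tool's y in rad. A call has 1 to 8 rows; each row is the pose to reach, as a shift and turn from the pose measured when the call began, along the tool's axes at that moment; what a row does not reach only later rows make up. A row lasts 1/12 s, in which the tool goes at most 41.7 mm and 7.16 degrees, less where a joint would pass 70% of its speed; a pose out of reach is approached as far as the arm can. A call with a gripper value outside its range is refused whole. "grip" is the finger opening in mm, from 0 to 93, set as the call begins (left out, the last holds). The fingers move at their own pace and stop on an object; the grip force is fixed at half the most. Time passes only in rows, so rows that repeat a pose let the fingers close. It gives the time, the measured TCP pose, the force and the opening at its end, in the units of the state.
- r.read_state(): the state, without advancing time (a new reading comes with each control period).
- r.read_camera(name): name is "scene" or "top" or "wrist"; returns (picture, depth): 384x512x3 uint8, red, green, blue; 384x512 float32, mm along the optical axis (not along the pixel's ray), 0 where there is no reading.
- r.calibration(name): a dict with "camera_matrix" (3x3 intrinsics, pixels), "k1" (the pictures are not rectified: a ray, as slopes to the right and down, at radius r is drawn at 1 + k1 r^2 times it, then the intrinsics apply), "extrinsics" (4x4, takes a point from camera to world coordinates); the wrist camera has in their place "mount" (4x4, takes a point from camera to tool coordinates, whose origin is the TCP and whose axes are the tool frame's). Camera axes: x right, y up, looking along -z (the intrinsics and any distortion apply to the point x, -y, -z); pixel columns grow to the right and rows downward; lengths in mm; the calibration is good to about 2 mm. A picture is of the moment at which its call begins: read the wrist's pose just before it. calibration takes no time and is no camera call.
- r.sign_off(): hands the job in, once; it reports no verdict.
Trained networks look in the newest picture that a camera, given by its name, has taken for a name from the list of things; names that differ only in an ending like _2 or _b are one class to them, and where a whole thing is asked for, a point or a joint stands for the part that bears it (a point fixed in the world has none). Each returns a list of dicts, best first, with "score" (0 to 1); they miss things now and then, are a little off and sometimes report something else, mostly with a low value. They report only what shows in the picture. A call takes as long as a camera call.
- r.recognise(camera, thing): "rect" ([left, top, right, bottom] in pixels, round what is visible of it).
The state is a dict: "time_s": time; "qpos": joint angles; "joint_vel": joint speeds; "joint_efforts": joint torques, N m; "ee_pos": TCP position; "tool_rot": TCP orientation; "contact_force": force on the tool from outside, world axes, zero at the start; "wrist_torque": the same for the moment, N m; "grip_width": opening from 0.0 (shut) to 1.0 (fully open).
Only numpy, scipy, OpenCV 4.12 (cv2) and the standard library are available. Lean on these libraries where they do the work, as an engineer would, in place of code of your own. Each camera call takes 0.05 s, during which the arm holds its last target. There are 200 camera calls.

## Task

Take the broad-bladed chisel with the blue band off the sloping rest, lay it level into its chisel-shaped cutout in the open red tool case, still in the grip and with the blade at the wide end (the insert is wedged up to a centimetre off-centre, so find the cutout by sight or touch), and press it fully home along its whole length past the stiff plastic nibs. Press firmly but do not force it, as the insert cracks under hard pressure, and leave the pointed chisel, the dividers and everything else as they are.

Things in the scene. Friction and masses are not known exactly. Their poses are not given: they have to be found in the camera images.
- flat_mid (a point): Centre of the chisel to put away, on its long axis, half-way along and through. Loose, 0.27 to 0.49 kg. Own x runs to the blade, z is square to the blade's flat. Square dark steel shank 18 x 18 mm from x -95 to +55 mm with a BLUE band from -75 to -15; bright blade 34 mm wide (y), 12 mm thick from +55 to +95 mm, on the same axis. Grip it across the 18 mm (y) near the centre.
- flat_head (a point): Centre of the struck end of the same chisel, at x -95 mm; same axes. At the start the chisel lies on the rest with this end down and towards the robot: its x is 0.45 rad (26 degrees) above the horizontal, its z leans 26 degrees from vertical towards the robot.
- flat_edge (a point): Centre of the cutting edge of the same chisel, at x +95 mm; same axes. At the start it is the upper, far end; the chisel's centre is then 90 mm above the table, with free space under and beside the shank from x -55 to +45 mm.
- point_mid (a point): Centre of the other chisel on the rest, to be left alone: same 18 mm square shank with an ORANGE band and a tapered point instead of a blade, 190 mm long. It lies nearly parallel, 70 to 98 mm (centre to centre) to one or the other side of the first.
- rest: Fixed sloping wooden rest, base 190 (x) x 230 (y) x 16 mm; origin on the table under its centre; x is the horizontal direction in which it rises (0.45 rad). Two 16 mm bars along y carry the chisels, at -65 and +55 mm along them; a lip at their lower ends, 4 mm above their axis, stops them. Highest wood 110 mm above the table.
- case: Fixed open red tool case, 278 (x) x 240 (y) mm, rim 52 mm high; origin under its centre, z up. The dark rigid insert, flat top 46 mm up, is narrower than the case and wedged up to 10 mm off-centre along y, unmeasured: see or feel where its chisel-shaped cutout (yellow floor, wide end at +x) is. It cracks at 80 N from the fingers or 130 N from the chisel (the nibs' 40 N squeeze counts).
- pocket (a point): Nominal place of the chisel's centre when home, 39 mm up, axes as the case (x to the blade end); the true one is up to 10 mm off along y with the insert. Cutout 16 mm deep, floor 9 mm below this point: slot 20 mm wide from x -98 to +51, blade pocket 37 mm wide from +51 to +98, side edges bevelled 1.5 mm; clearance 1 mm each side, 3 mm each end. Home, the shank stands 2 mm proud.
- notch (a point): Nominal centre (it shifts with the insert) of the finger recess that crosses the slot, at the height of the insert's top; axes as the case. 52 mm along x, 100 mm along y, 36 mm deep: fingers that grip the middle of the chisel and stand out up to 18 mm below its underside go into it when the chisel is home.
- nibs (a point): Nominal midpoint of the front pair of orange rounded nibs of the insert, 36 mm up, at x +38 mm; a second pair at x -65 mm. Each sticks 2.5 mm into the slot and gives sideways on a spring of 4.5 N/mm. The chisel stops on them with its centre about 10 mm above home; a push of 15 to 25 N straight down near its middle drives it past to the floor, where friction holds it.
- dividers: Closed steel dividers, 155 mm long, lying loose in a shallow recess of the insert parallel to the cutout, about 80 mm to its +y side; top 42 mm above the table. Leave alone.
- mallet: Round zinc-headed mallet standing on its head, 100 mm wide, 225 mm high. Leave alone.
- water: Clear plastic bottle, 68 mm wide, 200 mm high, at the far edge; leave alone.
- brush: Dust brush lying at the far edge of the table; leave alone.
- tape: Yellow tape measure, 65 mm square, 35 mm high; leave alone.

How it is judged:
By the outcome, as a careful person would: the job done as asked, in the order asked, and still so for the second after the job is handed in, with the robot touching nothing.
It also fails if it takes over 51 s, if anything falls off the work surface, if the arm or the gripper's body presses on something with over 40 N, if the wrist force passes 120 N, or if a joint passes its speed limit or range.

## Working session

There is one attempt and no reset: what is moved stays moved. The work goes in short steps, Python scripts to look and compute and a tool call to move; the robot and the scene stay as the last step left them, time stands still between calls to the robot, and variables do not carry over. Pictures are saved under pics/ and viewed, about 8 in all and at most 12, crops included, and the job is handed in when it is done.

Besides the shell and the picture viewer there is one more tool, called after ">>>" as name(argument=value, ...) on one line, values as JSON. carry_out: Moves the arm, as the interface text tells. Its arguments: {"type":"object","properties":{"increments":{"type":"array","items":{"type":"array","items":{"type":"number"}}},"grip":{"type":"number"}},"required":["increments"]}

```bash
mkdir -p pics; ls; cat > h.py <<'E'
import numpy as np, cv2
from workcell import r
from scipy.spatial.transform import Rotation as R
def pose():
    s=r.read_state(); return np.array(s['ee_pos']),R.from_euler('xyz',s['tool_rot']).as_matrix(),s
def cam(n):
    p,Rt,s=pose(); im,d=r.read_camera(n); c=r.calibration(n)
    if n=='wrist':
        T=np.eye(4);T[:3,:3]=Rt;T[:3,3]=p;T=T@np.array(c['mount'])
    else: T=np.array(c['extrinsics'])
    return im,d,np.array(c['camera_matrix']),c['k1'],T
def world(uv,depth,K,k1,T):
    uv=np.asarray(uv,float).reshape(-1,1,2)
    n=cv2.undistortPoints(uv,K,np.array([k1,0,0,0,0.])).reshape(-1,2)
    d=np.asarray(depth,float).reshape(-1)
    P=np.c_[n[:,0]*d,-n[:,1]*d,-d]
    return P@T[:3,:3].T+T[:3,3]
def cloud(d,K,k1,T):
    v,u=np.mgrid[:d.shape[0],:d.shape[1]]
    W=world(np.c_[u.ravel(),v.ravel()],d.ravel(),K,k1,T).reshape(*d.shape,3); W[d==0]=np.nan; return W
def save(n,im): cv2.imwrite('pics/'+n+'.png',im[:,:,::-1])
E
python3 - <<'E'
from h import *
p,Rt,s=pose();print(s);print(Rt, r.hold_point_z)
ims=[]
for n in('scene','top'):
    im,d,K,k,T=cam(n);np.savez(n,im=im,d=d,K=K,k=k,T=T);ims.append(im);print(n,T.round(2),K[0,0],k)
    for t in('flat_mid','point_mid','case','rest','dividers','pocket','notch','mallet','tape','water','flat_edge','flat_head'):print(n,t,[(x['rect'],round(x['score'],2)) for x in r.recognise(n,t)[:2]])
save('top',cv2.resize(ims[1],(800,600)));save('scene',cv2.resize(ims[0],(800,600)))
print(r.calibration('wrist'))
E
```

```text
pics
{'time_s': 0.0, 'qpos': array([ 1.20737585e+00,  3.51215455e-01,  1.65244938e+00, -6.63364348e-06,
        1.13909697e+00, -8.45971502e-02]), 'joint_vel': array([-0.00048561,  0.00050309,  0.00047735, -0.00063314, -0.00040628,
        0.00019967]), 'joint_efforts': array([-3.17938384e-04, -4.97321606e+01, -2.85261118e+01,  6.99452288e-02,
        2.57196708e-02, -1.21949556e-04]), 'ee_pos': array([151.22189003, 528.43162336, 218.10320107]), 'tool_rot': array([-1.57196181e+00,  9.27887648e-05, -2.78820597e-01]), 'contact_force': array([ 1.05402313, -0.75337521,  0.29404261]), 'wrist_torque': array([-0.0337924 , -0.04277989, -0.02126295]), 'grip_width': 0.9991060922428573}
[[ 9.61380700e-01 -4.09971005e-04  2.75221694e-01]
 [-2.75221984e-01 -1.09493256e-03  9.61380081e-01]
 [-9.27887647e-05 -9.99999317e-01 -1.16548006e-03]] 18.8
scene [[ 8.2000e-01 -4.5000e-01  3.5000e-01  9.5777e+02]
 [ 5.7000e-01  6.6000e-01 -4.9000e-01 -5.1181e+02]
 [-1.0000e-02  6.0000e-01  8.0000e-01  9.7119e+02]
 [ 0.0000e+00  0.0000e+00  0.0000e+00  1.0000e+00]] 356.89135009937246 0.020319004720003957
scene
[... 1716 characters left out ...]
.88)]
top flat_edge [([180.2, 184.4, 197.9, 242.1], 0.59), ([72.2, 214.0, 114.4, 247.0], 0.26)]
top flat_head [([180.7, 183.6, 193.1, 239.9], 0.92)]
{'camera_matrix': array([[323.60223368,   0.        , 253.94545379],
       [  0.        , 323.60223368, 185.21520726],
       [  0.        ,   0.        ,   1.        ]]), 'k1': -0.07687222315069944, 'mount': array([[ 2.40959920e-04, -9.71143935e-01, -2.38494023e-01,
        -6.51090742e+01],
       [ 1.00016833e-03,  2.38494144e-01, -9.71143420e-01,
        -1.65939086e+02],
       [ 9.99999471e-01, -4.52752820e-06,  1.02877494e-03,
        -4.32555065e-01],
       [ 0.00000000e+00,  0.00000000e+00,  0.00000000e+00,
         1.00000000e+00]])}
```

View pics/top.png

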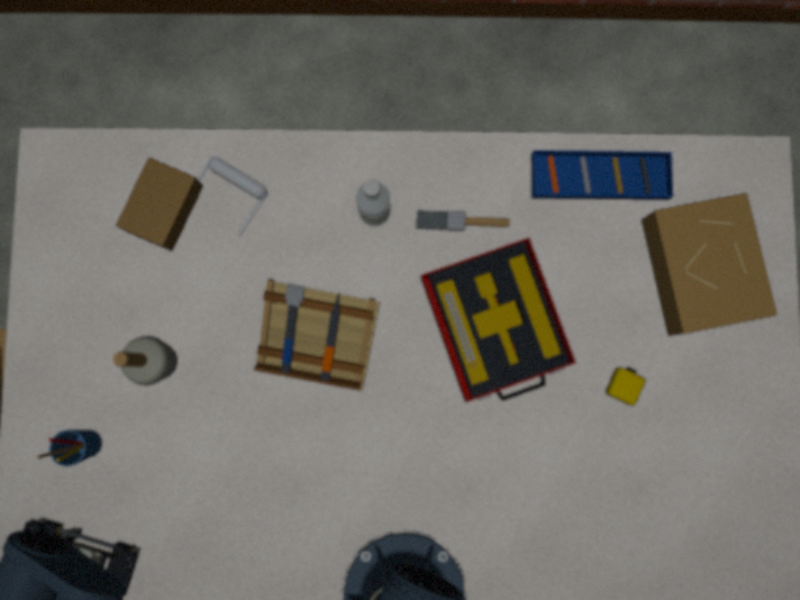

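View pics/scene.png

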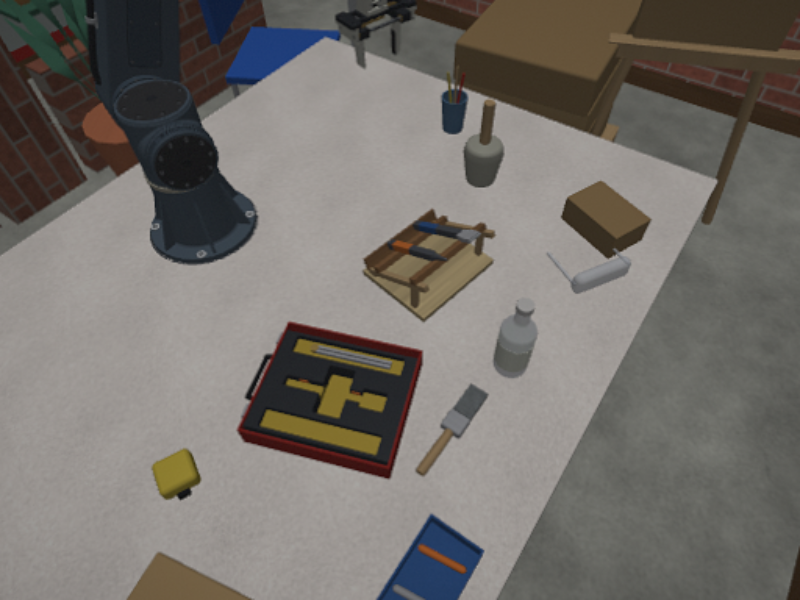

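Top view: blue-band chisel from about (287,370) to (295,290), orange one about 40 px to its right; the cutout is in the case around (498,320), with its wide end at the upper left. The scene view agrees.

```bash
python3 - <<'E'
from h import *
z=np.load('top.npz');im,d,K,k,T=[z[x] for x in('im','d','K','k','T')];k=float(k)
W=cloud(d,K,k,T)
hsv=cv2.cvtColor(im,cv2.COLOR_RGB2HSV)
def show(n,m):
    P=W[m&~np.isnan(W[...,0])]; v,u=np.nonzero(m);print(n,len(P),np.median(P,0).round(1),P.min(0).round(0),P.max(0).round(0),'px',np.median(u),np.median(v));return P
reg=np.zeros(d.shape,bool);reg[180:245,178:200]=1
B=show('blue',reg&(hsv[...,0]>100)&(hsv[...,0]<130)&(hsv[...,1]>150))
reg[:]=0;reg[185:245,200:222]=1
show('orange',reg&(hsv[...,0]<15)&(hsv[...,1]>180)&(hsv[...,2]>120))
reg[:]=0;reg[150:260,262:372]=1
Y=(hsv[...,0]>20)&(hsv[...,0]<35)&(hsv[...,1]>150)&(hsv[...,2]>80)&reg
n,L,st,c=cv2.connectedComponentsWithStats(Y.astype('uint8'))
for i in range(1,n):
    if st[i,4]>30:
        P=show('yel%d'%i,L==i);q=P[:,:2]-P[:,:2].mean(0);w,V=np.linalg.eigh(q.T@q);print(P[:,:2].mean(0),V[:,1],np.ptp(q@V,axis=0))
Rd=((hsv[...,0]<8)|(hsv[...,0]>172))&(hsv[...,1]>150)&(hsv[...,2]>50)&reg
v,u=np.nonzero(Rd);P=W[v,u];P=P[(P[:,2]>40)];print(cv2.minAreaRect(P[:,:2].astype('float32')))
# chisel edges: points px guess
for uv in [(187,238),(187,225),(186,210),(187,198),(188,188)]:
    print(uv,W[uv[1],uv[0]].round(1),im[uv[1],uv[0]])
E
```

```text
blue 68 [492.6 235.9  78.5] [471. 228.  64.] [517. 246.  94.] px 184.0 225.0
orange 50 [480.6 156.8  78.4] [459. 147.  69.] [499. 164.  93.] px 209.0 229.0
yel1 706 [ 592.5 -269.5   34.9] [ 488. -318.   25.] [ 700. -216.   54.] px 342.0 196.0
[ 593.15819481 -268.63591154] [-0.94059747 -0.33952378] [ 39.50811392 219.49125871]
yel2 754 [ 570.8 -188.2   14.4] [ 475. -244.   -1.] [ 661. -140.   51.] px 316.0 203.0
[ 573.5759081  -191.35200131] [-0.93873356 -0.34464374] [ 99.77679347 194.52732556]
yel3 463 [ 523.  -125.5   34.9] [ 433. -168.   25.] [645. -66.  51.] px 298.0 217.0
[ 531.50148181 -121.08034431] [-0.94270726 -0.33362109] [ 37.9465505  219.18660287]
((564.6000366210938, -189.79705810546875), (272.2344970703125, 238.0422821044922), 19.64638328552246)
(187, 238) [452.3 231.   39.1] [51 37 16]
(187, 225) [492.9 227.3  70.9] [43 38 45]
(186, 210) [538.3 227.2 100.7] [39 40 44]
(187, 198) [574.3 222.8 115.2] [40 46 49]
(188, 188) [603.5 218.4 130. ] [ 96  97 101]
```

>>> carry_out(increments=[[38,-2,-15,-0.02],[76,-5,-30,-0.04],[114,-7,-46,-0.06],[152,-10,-61,-0.08],[190,-12,-77,-0.1],[228,-15,-92,-0.12],[266,-17,-107,-0.14],[304,-20,-123,-0.15]], grip=70)

```text
time_s: 1.97
ee_pos: [411.1, 325.4, 238.8]
tool_rot: [-1.571, -0.0, -0.128]
contact_force: [-0.3, 1.3, -0.3]
grip_width: 0.754
```

```bash
python3 - <<'E'
from h import *
p,Rt,s=pose();print(p,s['tool_rot'],s['time_s'],(Rt.T@(np.array([532,230,240])-p)).round(1), s['qpos'].round(2))
E
```

```text
[411.07612485 325.35736804 238.84154284] [-1.57056823e+00 -1.46155557e-04 -1.27641612e-01] 1.9667 [132.1  -1.2 -79.2] [ 0.58  0.28  1.69  0.    1.16 -0.86]
```

>>> carry_out(increments=[[33,0,-20,0],[66,0,-40,0],[99,0,-60,0],[132,0,-79,0],[132,0,-79,0]])

```text
time_s: 2.38
ee_pos: [536.0, 226.3, 238.6]
tool_rot: [-1.571, -0.002, -0.132]
contact_force: [0.4, 0.1, 0.3]
grip_width: 0.752
```

```bash
python3 - <<'E'
from h import *
im,d,K,k,T=cam('wrist');np.savez('w1',im=im,d=d,K=K,k=k,T=T);p,Rt,s=pose();print(p,s['time_s'])
W=cloud(d,K,k,T);hsv=cv2.cvtColor(im,cv2.COLOR_RGB2HSV)
m=(hsv[...,0]>100)&(hsv[...,0]<130)&(hsv[...,1]>150)&(W[...,2]>40)
P=W[m];print(len(P),np.nanmean(P,0),np.nanmin(P,0),np.nanmax(P,0))
save('w1',im)
for t in('flat_mid','flat_edge','flat_head','point_mid'):print(t,[(x['rect'],x['score']) for x in r.recognise('wrist',t)[:2]])
E
```

```text
[533.85789345 228.09491695 238.42810202] 2.4333
722 [493.0098212  238.0142005   78.57425745] [468.51154814 227.3102111   65.63700661] [516.64448643 248.43933321  91.0166271 ]
flat_mid [([239.1, 83.0, 275.8, 259.0], 0.72)]
flat_edge [([236.0, 81.4, 275.3, 258.9], 0.86)]
flat_head [([238.0, 85.5, 274.8, 262.6], 0.95)]
point_mid [([161.1, 78.9, 194.2, 219.7], 0.69), ([0.0, 136.7, 59.1, 226.3], 0.43)]
```

View pics/w1.png

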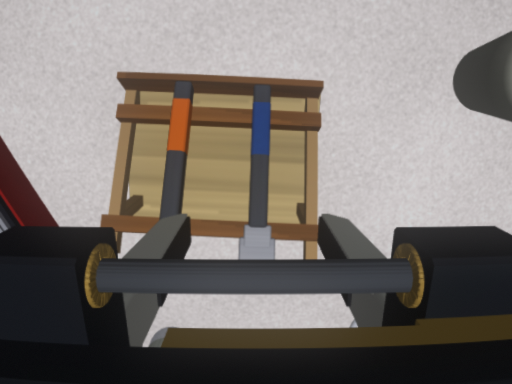

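Wrist view: flat chisel from head (262,88) to edge (257,258), blue band rows 102–153; orange chisel ~80 px left; fingers straddle at (165,260) and (345,260).

```bash
python3 - <<'E'
from h import *
z=np.load('w1.npz');im,d,K,k,T=[z[x] for x in('im','d','K','k','T')];k=float(k)
W=cloud(d,K,k,T);hsv=cv2.cvtColor(im,cv2.COLOR_RGB2HSV).astype(int)
C=[]
for v in list(range(92,103))+list(range(128,215)):
    # top-face columns: high points within window
    row=W[v,235:290]; g=im[v,235:290].astype(int).sum(1)
    m=(row[:,2]>np.nanmax(row[:,2])-7)
    m&=hsv[v,235:290,2]<np.where(v<157,130,90)
    u=np.nonzero(m)[0]
    if len(u)<8: continue
    a=row[m]; C.append([*np.nanmean(a,0),len(u)])
C=np.array(C);print(len(C),C[::12].round(1))
P=C[:,:3];c=np.median(P,0)
py=np.polyfit(P[:,0],P[:,1],1);pz=np.polyfit(P[:,0],P[:,2],1)
print('heading',np.arctan(py[0]),'slope',np.arctan(pz[0]*np.cos(np.arctan(py[0]))), np.std(P[:,1]-np.polyval(py,P[:,0])))
# blue band extents
m=(hsv[...,0]>100)&(hsv[...,0]<130)&(hsv[...,1]>150)&(W[...,2]>40)
b=W[m];bz=np.median(b,0);print('blue',b.mean(0))
h=np.arctan(py[0]);sl=.45
ax=np.array([np.cos(sl)*np.cos(h),np.cos(sl)*np.sin(h),np.sin(sl)]);zn=np.array([-np.sin(sl)*np.cos(h),-np.sin(sl)*np.sin(h),np.cos(sl)])
t=(b-b.mean(0))@ax;print('band len',np.percentile(t,[1,99]))
bb=b.mean(0);bb[1]=np.polyval(py,bb[0])
mid=bb-9*zn+45*ax;print('mid',mid)
p,Rt,s=pose();print('delta',Rt.T@(mid-p), 'yawneeded',h-s['tool_rot'][2])
E
```

```text
98 [[458.3 243.   61.5  17. ]
 [494.3 237.   78.8  19. ]
 [505.5 235.   84.7  18. ]
 [516.5 233.   89.7  19. ]
 [527.3 231.5  95.2  17. ]
 [538.  230.1 100.5  17. ]
 [548.5 228.2 105.3  18. ]
 [558.7 226.3 110.6  17. ]
 [568.8 224.5 115.5  18. ]]
heading -0.16465468467756847 slope 0.4477781692296956 0.2449391858901639
blue [493.0098212  238.0142005   78.57425745]
band len [-26.20195313  25.53015661]
mid [536.8436505  229.98070327  90.04368257]
delta [  5.75182197 148.84220082  -0.24658375] yawneeded -0.03804276843608864
```

>>> carry_out(increments=[[3,35,0,0.02],[6,70,0,0.038],[6,100,0,0.038],[6,125,0,0.038],[6,145,0,0.038],[6,158,0,0.038],[6,167,0,0.038],[6,167.5,0,0.038]], grip=60)

```text
time_s: 3.3
ee_pos: [535.9, 230.7, 70.1]
tool_rot: [-1.572, 0.002, -0.163]
contact_force: [0.4, -0.7, 1.0]
grip_width: 0.649
```

```bash
python3 - <<'E'
from h import *
p,Rt,s=pose();print(p,s['tool_rot'],s['contact_force'],s['grip_width'],s['time_s'])
print(Rt.T@(np.array([536.8,230,90])-p))
E
```

```text
[535.85006341 230.72216039  70.10838287] [-1.57154406  0.00209913 -0.16341012] [ 0.43901936 -0.71701721  0.98967837] 0.649128907316298 3.3
[  1.01300827 -19.89336459  -0.57287563]
```

>>> carry_out(increments=[[0,0,0,0],[0,0,0,0],[0,0,0,0],[0,0,0,0],[0,0,0,0],[0,0,0,0],[0,0,0,0],[0,0,0,0]], grip=0)

```text
time_s: 3.97
ee_pos: [535.9, 230.8, 70.3]
tool_rot: [-1.571, 0.002, -0.164]
contact_force: [-1.1, -0.0, 2.2]
grip_width: 0.193
```

>>> carry_out(increments=[[0,0,0,0],[0,-6,0,0],[0,-20,0,0],[0,-45,0,0],[0,-80,0,0],[0,-120,0,0],[0,-160,0,0],[0,-190,0,0]])

```text
time_s: 4.63
ee_pos: [536.3, 230.8, 263.8]
tool_rot: [-1.57, 0.0, -0.164]
contact_force: [0.9, 0.3, -4.3]
grip_width: 0.19
```

>>> carry_out(increments=[[4,0,-18,-0.03],[12,0,-50,-0.07],[21,0,-85,-0.12],[30,0,-120,-0.17],[39,0,-155,-0.22],[48,0,-190,-0.27],[56,0,-225,-0.32],[62,0,-250,-0.36]])

```text
time_s: 5.3
ee_pos: [556.3, -28.7, 263.7]
tool_rot: [-1.571, 0.001, 0.198]
contact_force: [0.7, 0.6, -3.1]
grip_width: 0.189
```

```bash
python3 - <<'E'
from h import *
p,Rt,s=pose();print(p,s['tool_rot'],s['contact_force'],s['grip_width'],s['time_s'],s['qpos'].round(2))
print(Rt.T@(np.array([571,-190,260])-p))
E
```

```text
[556.3163016  -28.67058453 263.68312612] [-1.57075408e+00  8.10656115e-04  1.98118592e-01] [ 0.73201555  0.6309076  -3.08018168] 0.18944773867769527 5.3 [-0.13  0.32  1.58 -0.    1.24 -1.9 ]
[ -17.35421792    3.69039162 -161.06386573]
```

>>> carry_out(increments=[[-4,0,-35,-0.03],[-8,0,-70,-0.06],[-12,0,-105,-0.09],[-15,1,-135,-0.12],[-17,2,-153,-0.15],[-17,3,-161,-0.15],[-17,3,-161,-0.15]])

```text
time_s: 5.88
ee_pos: [571.0, -191.1, 260.1]
tool_rot: [-1.57, 0.002, 0.345]
contact_force: [-0.8, 0.7, -4.1]
grip_width: 0.192
```

```bash
python3 - <<'E'
from h import *
im,d,K,k,T=cam('wrist');np.savez('w2',im=im,d=d,K=K,k=k,T=T);p,Rt,s=pose();print(p,s['tool_rot'],s['time_s'],s['grip_width'])
save('w2',im)
E
```

```text
[ 571.00497453 -189.75176534  260.26199839] [-1.56962945  0.001597    0.34628685] 5.9333 0.19143522406369531
```

View pics/w2.png

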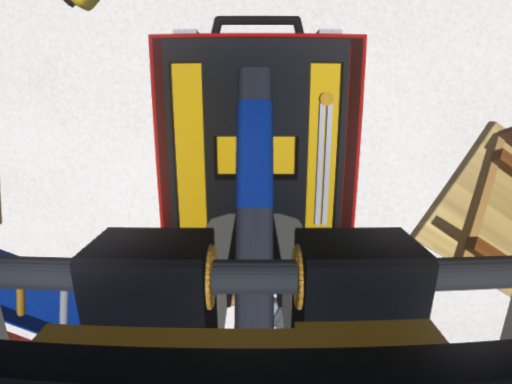

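Wrist view at the case: chisel held (tilted), covering the slot; notch floor shows yellow at u 216–296, v 136–175; dividers in the right recess.

```bash
cat > meas.py <<'E'
from h import *
z=np.load('w2.npz');im,d,K,k,T=[z[x] for x in('im','d','K','k','T')];k=float(k)
W=cloud(d,K,k,T);hsv=cv2.cvtColor(im,cv2.COLOR_RGB2HSV).astype(int)
Y=((hsv[...,0]>18)&(hsv[...,0]<35)&(hsv[...,1]>140)&(hsv[...,2]>90)).astype('uint8')
Y[:55]=0;Y[228:]=0;Y[:,:160]=0;Y[:,350:]=0
def atz(uv,zz):
    a=world(uv,np.full(len(uv),100.),K,k,T);o=T[:3,3];return o+(a-o)*((zz-o[2])/(a[:,2]-o[2]))[:,None]
def line(uv,zz):
    P=atz(np.array(uv,float),zz)[:,:2];c=np.median(P,0);
    f=cv2.fitLine(P.astype('float32'),cv2.DIST_HUBER,0,.01,.01).ravel();h=np.arctan2(f[1],f[0]);
    if h>np.pi/2:h-=np.pi
    if h<-np.pi/2:h+=np.pi
    return h,f[2:]
n,L,st,_=cv2.connectedComponentsWithStats(Y)
yaw=0.345
for i in range(1,n):
    if st[i,4]<100: continue
    x0,y0,w,h,a=st[i];print('comp',st[i],'z',np.nanmedian(W[...,2][L==i]))
# notch pieces edges via subpixel threshold: outer columns
def edges_row(v,ulo,uhi,side):
    s=np.nonzero(Y[v,ulo:uhi])[0]+ulo
    return None if len(s)<3 else (s[0]-.5 if side=='l' else s[-1]+.5,v)
Lf=[edges_row(v,205,240,'l') for v in range(140,172)];Rf=[edges_row(v,270,305,'r') for v in range(140,172)]
zf=10
for n_,e in(('L',Lf),('R',Rf)):
    e=[q for q in e if q];print(n_,np.median([q[0] for q in e]),line(e,zf))
for n_,cols in(('Lp',range(220,234)),('Rp',range(276,292))):
    t=[];b=[]
    for u in cols:
        s=np.nonzero(Y[125:190,u])[0]+125
        if len(s)>5:t.append((u,s[0]-.5));b.append((u,s[-1]+.5))
    print(n_,'near',np.median([q[1] for q in t]),line(t,zf),'far',np.median([q[1] for q in b]),line(b,zf))
# long recess edges
for n_,lo,hi in(('strip',165,210),('div',300,345)):
    for sd in 'lr':
        e=[edges_row(v,lo,hi,sd) for v in range(70,220)];e=[q for q in e if q];print(n_,sd,line(e,36),line(e,46))
Rd=((hsv[...,0]<8)|(hsv[...,0]>172))&(hsv[...,1]>150)&(hsv[...,2]>100)
for n_,lo,hi in(('rimL',140,180),('rimR',335,375)):
    for sd in'lr':
        e=[]
        for v in range(60,220):
            s=np.nonzero(Rd[v,lo:hi])[0]+lo
            if len(s):e.append((s[0]-.5 if sd=='l' else s[-1]+.5,v))
        print(n_,sd,line(e,52))
e=[]
for u in range(170,350):
    s=np.nonzero(Rd[25:50,u])[0]+25
    if len(s):e.append((u,s[0]-.5))
print('rimnear',line(e,52))
print(T[:3,3])
E
python3 meas.py
```

```text
comp [ 171   63   36  165 4828] z 33.945840717586975
comp [ 305   63   36  165 3022] z 33.901126910548214
comp [216 136  20  38 716] z 10.018288811748278
comp [273 137  23  37 785] z 9.853069840978435
L 216.5 (np.float32(0.31957823), array([ 584.42676, -238.70885], dtype=float32))
R 294.5 (np.float32(0.37305817), array([ 547.5269, -144.558 ], dtype=float32))
Lp near 135.5 (np.float32(-1.3159927), array([ 555.8187 , -234.69508], dtype=float32)) far 173.5 (np.float32(-1.2260153), array([ 602.4431 , -218.91261], dtype=float32))
Rp near 136.5 (np.float32(-1.2234107), array([ 532.5399 , -167.34155], dtype=float32)) far 173.5 (np.float32(-1.2250129), array([ 577.6947, -150.1053], dtype=float32))
strip l (np.float32(0.34547815), array([ 585.4393, -289.1649], dtype=float32)) (np.float32(0.3454777), array([ 583.50446, -287.23456], dtype=float32))
strip r (np.float32(0.34778273), array([ 573.4851 , -255.50523], dtype=float32)) (np.float32(0.34778273), array([ 571.8566 , -254.43767], dtype=float32))
div l (np.float32(0.34352326), array([ 530.9487, -137.2778], dtype=float32)) (np.float32(0.34352323), array([ 530.4106 , -139.24057], dtype=float32))
div r (np.float32(0.34422404), array([ 518.5053 , -104.26617], dtype=float32)) (np.float32(0.34424055), array([ 518.3408  , -107.054855], dtype=float32))
rimL l (np.float32(0.346771), array([ 584.44617, -309.01663], dtype=float32))
rimL r (np.float32(0.3478712), array([ 583.6211 , -306.67328], dtype=float32))
rimR l (np.float32(0.34630805), array([491.11456, -93.53432], dtype=float32))
rimR r (np.float32(0.34449595), array([504.17047, -85.97814], dtype=float32))
rimnear (np.float32(-1.225821), array([ 425.9432 , -212.51718], dtype=float32))
[ 509.95294629 -213.85460599  426.14505724]
```

```bash
cat >> h.py <<'E'
yaw=0.3455;e_=np.array([np.cos(yaw),np.sin(yaw),0]);n_=np.array([-np.sin(yaw),np.cos(yaw),0])
def chisel(f):
    z=np.load(f);im,d,K,k,T=[z[x] for x in('im','d','K','k','T')];k=float(k);W=cloud(d,K,k,T);C=[]
    g=im.astype(int)
    for v in range(62,222,1):
        row=W[v,225:285]; zc=np.nanmedian(row[22:38,2])
        m=(np.abs(row[:,2]-zc)<4); m[:5]&=False
        if m.sum()<15: continue
        u=np.nonzero(m)[0]; a=row[m]
        C.append([a@e_ if 0 else np.nanmean(a@e_),(np.nanmin(a@n_)+np.nanmax(a@n_))/2,zc,np.ptp(a@n_)])
    C=np.array(C);return C,im,W
E
python3 - <<'E'
from h import *
C,im,W=chisel('w2.npz');print(C[::12].round(1))
a=np.polyfit(C[:,0],C[:,1],1);b=np.polyfit(C[:,0],C[:,2],1)
p=np.array([571.,-189.75,260.26]);te=p@e_;print('tcp e,n',te,p@n_,'chisel n at tcp',np.polyval(a,te),'heading rel',a[0],'tilt',np.arctan(b[0]),'top z at tcp',np.polyval(b,te)-p[2])
hsv=cv2.cvtColor(im,cv2.COLOR_RGB2HSV);m=(hsv[...,0]>100)&(hsv[...,0]<130)&(hsv[...,1]>150)&(W[...,2]>150)
print('blue e',np.percentile(W[m]@e_,[1,50,99])-te, 'head row', C[0])
E
```

```text
[[ 357.9 -370.5   45.6   60.4]
 [ 390.4 -373.6  249.3   17.6]
 [ 396.8 -373.7  252.9   17.3]
 [ 402.9 -373.9  256.2   16.6]
 [ 408.9 -373.6  258.9   18. ]
 [ 414.8 -373.6  262.2   17.8]
 [ 420.6 -373.9  264.7   18.2]
 [ 426.2 -373.9  267.3   18. ]
 [ 431.8 -373.9  270.1   17.7]
 [ 437.2 -374.2  272.8   18.1]
 [ 442.6 -374.2  275.7   18. ]
 [ 447.9 -374.1  277.7   17.9]
 [ 453.  -374.2  280.2   17.7]
 [ 458.3 -374.2  282.7   17.7]]
tcp e,n 472.99536510571676 -371.9159140027617 chisel n at tcp -374.6533314695409 heading rel -0.01590554337921929 tilt 0.740259118605128 top z at tcp 47.578112289911985
blue e [-68.57811362 -42.98330954 -20.02805364] head row [ 357.93721116 -370.51302884   45.59355911   60.42676187]
```

>>> carry_out(increments=[[-2,15,-4,0],[-4,45,-10,0],[-7,80,-15,0],[-7,110,-15,0],[-7,135,-15,0],[-7,152,-15,0],[-7,160,-15,0],[-7,160,-15,0]])

```text
time_s: 6.6
ee_pos: [568.6, -204.6, 98.9]
tool_rot: [-1.567, 0.004, 0.347]
contact_force: [0.6, -0.6, -3.5]
grip_width: 0.194
```

```bash
python3 - <<'E'
from h import *
im,d,K,k,T=cam('wrist');np.savez('w3',im=im,d=d,K=K,k=k,T=T);p,Rt,s=pose();print(p,s['tool_rot'],s['time_s'],s['grip_width'],s['contact_force'],p@e_,p@n_)
save('w3',im)
C,im,W=chisel('w3.npz');print(C[::12].round(1))
E
```

```text
[ 569.35475017 -205.14290887  100.44636861] [-1.56913487  0.00193801  0.34701209] 6.65 0.18836367089776362 [ 0.2106676  -0.43173219 -2.79123908] 466.234266359856 -385.84200584731013
[[ 371.9 -391.9   45.3   18.7]
 [ 383.6 -385.6   88.5   17.5]
 [ 389.9 -385.6   92.    17.3]
 [ 396.1 -385.6   94.9   17.1]
 [ 402.1 -385.6   97.9   18. ]
 [ 408.  -385.6  101.    17.7]
 [ 413.7 -385.9  103.1   18.1]
 [ 419.4 -385.8  106.2   18. ]
 [ 424.9 -385.8  108.9   17.8]
 [ 430.4 -386.1  111.7   18.2]
 [ 435.7 -386.1  114.3   18. ]
 [ 441.  -386.1  116.6   17.8]
 [ 446.3 -386.1  118.6   17.6]
 [ 451.5 -386.1  121.3   17.6]]
```

View pics/w3.png

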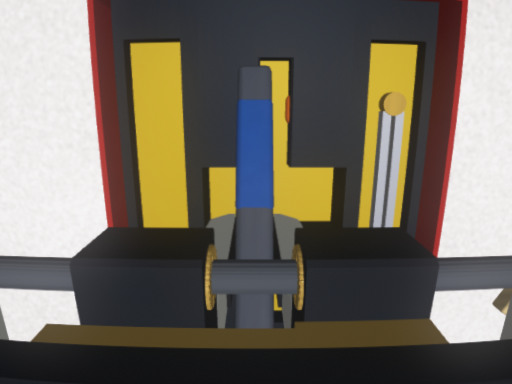

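Now the slot is visible beside the chisel: floor u≈260–289, rows 60–165, rear +y nib at (289,108), notch floor u 209–332, v 167–220.

```bash
cat > m3.py <<'E'
from h import *
z=np.load('w3.npz');im,d,K,k,T=[z[x] for x in('im','d','K','k','T')];k=float(k)
W=cloud(d,K,k,T);hsv=cv2.cvtColor(im,cv2.COLOR_RGB2HSV).astype(int)
Y=(hsv[...,0]>18)&(hsv[...,0]<35)&(hsv[...,1]>140)&(hsv[...,2]>90)
def atz(uv,zz):
    uv=np.array(uv,float);a=world(uv,np.full(len(uv),100.),K,k,T);o=T[:3,3];return o+(a-o)*((zz-o[2])/(a[:,2]-o[2]))[:,None]
def rep(t,uv,zz):
    P=atz(uv,zz);ee,nn=P@e_,P@n_;f=np.polyfit(ee,nn,1);print(t,'e',np.median(ee).round(2),np.std(ee).round(2),'n',np.median(nn).round(2),np.std(nn).round(2),'hd',f[0].round(4))
def run(v,lo,hi):
    s=np.nonzero(Y[v,lo:hi])[0]+lo; return s[0]-.5,s[-1]+.5
vs=[v for v in range(70,160) if not 90<v<125]
rep('slot L z46',[(run(v,255,300)[0],v) for v in vs if v<0 or True],46);rep('slot R z30',[(run(v,255,300)[1],v) for v in vs],30)
vs=range(172,205)
rep('notch L z10',[(run(v,200,235)[0],v) for v in vs],10);rep('notch R z10',[(run(v,290,340)[1],v) for v in vs],10)
def col(u,lo,hi):
    s=np.nonzero(Y[lo:hi,u])[0]+lo; return s[0]-.5,s[-1]+.5
rep('slot end z46',[(u,col(u,50,80)[0]) for u in range(275,287)],46)
us=range(300,328)
rep('notch near z46',[(u,col(u,155,235)[0]) for u in us],46)
rep('notch far z10',[(u,col(u,155,235)[1]) for u in us],10)
for a in(0,1):
    rep('strip%d z34'%a,[(run(v,125,190)[a],v) for v in range(60,200)],34);rep('div%d z34'%a,[(run(v,358,420)[a],v) for v in range(60,200)],34)
o=T[:3,3];print('cam',o@e_,o@n_,o[2])
E
python3 m3.py
```

```text
slot L z46 e 416.59 20.45 n -373.31 0.81 hd 0.0385
slot R z30 e 417.71 21.96 n -361.57 0.18 hd 0.0016
notch L z10 e 464.73 7.99 n -422.38 0.23 hd 0.0011
notch R z10 e 464.67 8.02 n -321.55 0.24 hd -0.0054
slot end z46 e 370.99 0.01 n -368.71 2.23 hd -153.9169
notch near z46 e 440.4 0.01 n -344.7 5.6 hd -393.1164
notch far z10 e 493.58 0.17 n -335.74 6.8 hd 16.9585
strip0 z34 e 415.75 28.73 n -470.78 0.22 hd -0.0009
div0 z34 e 415.62 28.74 n -306.51 0.22 hd -0.0015
strip1 z34 e 415.99 28.54 n -435.74 0.22 hd 0.0023
div1 z34 e 415.2 29.03 n -273.21 0.23 hd 0.0
cam 400.8582647964199 -386.3182520595135 265.10119334912014
```

>>> carry_out(increments=[[0,8,-1,0],[0,16,-2,0],[0,22,-2,0],[0,27,-2,0],[0,31,-2,0],[0,34,-2,0],[0,37,-2,0],[0,40,-2,0]])

```text
time_s: 7.32
ee_pos: [570.3, -207.1, 60.5]
tool_rot: [-1.57, 0.001, 0.347]
contact_force: [1.5, 1.0, 0.7]
grip_width: 0.189
```

>>> carry_out(increments=[[0,3,0,0],[0,6,0,0],[0,9,0,0],[0,12,0,0],[0,15,0,0],[0,18,0,0]])

```text
time_s: 7.82
ee_pos: [570.1, -207.1, 42.1]
tool_rot: [-1.57, 0.002, 0.347]
contact_force: [2.5, 0.9, -0.4]
grip_width: 0.192
```

>>> carry_out(increments=[[0,1.5,0,0],[0,3,0,0],[0,4.5,0,0],[0,6,0,0],[0,7,0,0],[0,7,0,0]])

```text
time_s: 8.32
ee_pos: [570.1, -207.1, 35.4]
tool_rot: [-1.57, 0.002, 0.347]
contact_force: [-0.2, 1.8, 2.6]
grip_width: 0.19
```

>>> carry_out(increments=[[0,1,0,0],[0,2,0,0],[0,2.5,0,0],[0,2.5,0,0]])

```text
time_s: 8.65
ee_pos: [570.2, -207.1, 35.3]
tool_rot: [-1.57, 0.001, 0.347]
contact_force: [-10.0, 5.8, 26.9]
grip_width: 0.19
```

```bash
python3 - <<'E'
from h import *
im,d,K,k,T=cam('wrist');np.savez('w4',im=im,d=d,K=K,k=k,T=T);p,Rt,s=pose();print(p,s['tool_rot'],s['time_s'],s['grip_width'],s['contact_force'],p@e_,p@n_)
save('w4',im)
C,im,W=chisel('w4.npz');print(C[::12].round(1))
E
```

```text
[ 570.22607499 -207.08882318   35.28615733] [-1.56982021e+00  1.34684055e-03  3.47149617e-01] 8.7 0.19470080430223927 [-10.27910651   5.864102    27.94608021] 466.39508401475837 -387.9680178781844
[[ 383.3 -388.9   63.7   17.2]
 [ 388.  -388.9   64.1   17.5]
 [ 392.8 -388.9   63.8   17.5]
 [ 397.6 -388.9   64.3   17.7]
 [ 402.5 -388.9   64.    17.7]
 [ 407.4 -388.8   64.4   17.8]
 [ 412.4 -389.1   64.    18.5]
 [ 417.4 -388.8   64.2   18.1]
 [ 422.6 -389.1   64.1   17.8]
 [ 427.8 -389.    64.3   18. ]
 [ 433.2 -389.    64.    18.2]
 [ 438.6 -389.    64.1   18.4]
 [ 444.1 -388.7   64.3   18. ]
 [ 450.  -389.1   63.8   17.8]]
```

View pics/w4.png

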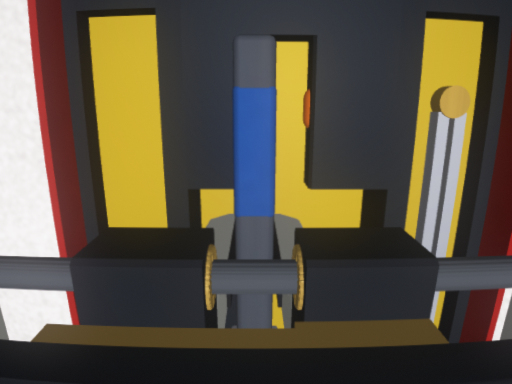

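Chisel is level (top at 64 mm constant) beside the slot; slot floor's right edge u≈307, slot end row ≈42, head end row ≈37, notch right edge u≈361.

```bash
cat > m4.py <<'E'
exec(open('m3.py').read().split("vs=[v for")[0].replace('w3','w4'))
vs=[v for v in range(50,178) if not 80<v<135]
rep('slot R z30',[(run(v,277,325)[1],v) for v in vs],30)
vs=range(195,212)
rep('notch L z10',[(run(v,190,232)[0],v) for v in vs],10);rep('notch R z10',[(run(v,300,370)[1],v) for v in vs],10)
def col(u,lo,hi):
    s=np.nonzero(Y[lo:hi,u])[0]+lo; return s[0]-.5,s[-1]+.5
rep('slot end z46',[(u,col(u,30,70)[0]) for u in range(284,302)],46);rep('slot end z30',[(u,col(u,30,70)[0]) for u in range(284,302)],30)
rep('notch near z46',[(u,col(u,165,225)[0]) for u in range(320,350)],46)
C,_,_=chisel('w4.npz');C=C[C[:,2]>60];print('chisel n',np.median(C[:,1]))
# head end row: depth step
for u in(245,255,265):
    zc=W[20:60,u,2];v=20+np.nonzero(np.abs(zc-64)<5)[0][0];print('head',u,v,W[v,u]@e_, hsv[v-6:v+6,u,2])
m=(hsv[...,0]>100)&(hsv[...,0]<130)&(hsv[...,1]>150)&(W[...,2]>55)&(W[...,2]<75)
print('blue e',np.percentile(W[m]@e_,[1,99]));o=T[:3,3];print(o@e_,o@n_,o[2])
im2=im[185:215,195:365];print(im[100,295:325].tolist()[::3])
E
python3 m4.py
```

```text
slot R z30 e 418.49 23.69 n -361.64 0.16 hd 0.0032
notch L z10 e 459.09 3.16 n -422.26 0.21 hd 0.0431
notch R z10 e 459.04 3.18 n -321.57 0.16 hd 0.0003
slot end z46 e 371.56 0.02 n -371.46 2.35 hd -103.5501
slot end z30 e 368.51 0.03 n -369.66 2.59 hd -103.5501
notch near z46 e 440.6 0.0 n -348.72 4.35 hd -1104.6983
chisel n -388.893790054026
head 245 34 372.0805823783139 [65 66 65 66 66 65 61 70 80 85 88 92]
head 255 34 372.0314571723013 [67 66 67 67 67 66 62 71 80 84 88 92]
head 265 34 372.01298641209405 [68 67 67 66 66 67 62 72 81 86 90 94]
blue e [393.92516481 447.81309181]
401.1591899934557 -388.8802364457532 201.30834485718813
[[222, 193, 66], [221, 193, 65], [222, 193, 64], [130, 74, 31], [176, 90, 34], [91, 55, 30], [47, 45, 39], [66, 66, 66], [64, 65, 67], [63, 63, 65]]
```

>>> carry_out(increments=[[0,-5,0,0],[0,-10,0,0],[0,-15,0,0],[0,-15,5,0],[-0.5,-15,12,0],[-0.5,-15,17.2,0],[-0.5,-15,17.2,0],[-0.5,-15,17.2,0]])

```text
time_s: 9.37
ee_pos: [563.7, -190.5, 50.0]
tool_rot: [-1.569, 0.002, 0.348]
contact_force: [0.0, 0.7, -4.4]
grip_width: 0.194
```

```bash
python3 - <<'E'
from h import *
im,d,K,k,T=cam('wrist');np.savez('w5',im=im,d=d,K=K,k=k,T=T);p,Rt,s=pose();print(p,s['tool_rot'],s['time_s'],s['grip_width'],s['contact_force'],p@e_,p@n_)
save('w5',im)
C,im,W=chisel('w5.npz');print(C[::20].round(1))
E
cat > m5.py <<'E'
exec(open('m3.py').read().split("vs=[v for")[0].replace('w3','w5'))
for v in(185,190,195,200,205,210):
    a=np.nonzero(Y[v,180:345])[0]+180;print(v,a.min(),a.max(), atz([(a.min()-.5,v),(a.max()+.5,v)],10)@n_)
E
python3 m5.py
```

```text
[ 563.860344   -190.85672934   50.11734797] [-1.56964188  0.00158047  0.34754689] 9.4167 0.19274506439881192 [-0.04765194  0.46318286 -3.34822748] 465.90280535306266 -370.5392754343483
[[ 382.7 -371.2   78.2   17.4]
 [ 390.6 -371.2   77.8   17.6]
 [ 398.7 -371.1   78.2   17.7]
 [ 406.9 -371.1   78.5   18. ]
 [ 415.2 -371.    78.8   18.1]
 [ 423.8 -371.3   78.7   17.8]
 [ 432.7 -371.3   78.2   18.2]
 [ 441.8 -371.3   78.6   18.5]]
185 180 329 [-419.97080878 -321.27331473]
190 180 328 [-420.15001261 -321.74363885]
195 180 328 [-420.33244619 -321.54691211]
200 180 328 [-420.518169  -321.3467798]
205 180 327 [-420.70724303 -321.81711232]
210 180 327 [-420.89973295 -321.61270366]
```

View pics/w5.png

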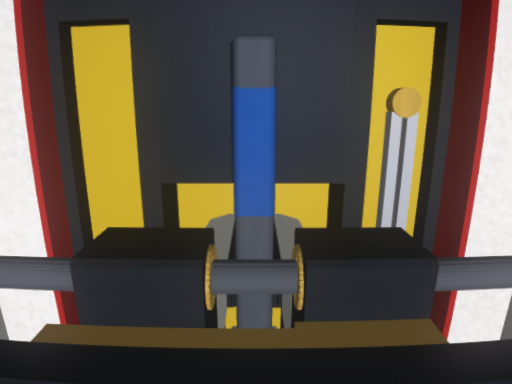

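Notch floor spans u≈178–328 (mid 253), chisel mid 254.5: about 0.4 mm off; correcting by -0.4 while lowering.

>>> carry_out(increments=[[0,3,-0.4,0],[0,6,-0.4,0],[0,9,-0.4,0],[0,12,-0.4,0],[0,14,-0.4,0],[0,16,-0.4,0],[0,17.5,-0.4,0],[0,18.5,-0.4,0]])

```text
time_s: 10.08
ee_pos: [563.9, -191.2, 31.4]
tool_rot: [-1.57, 0.002, 0.348]
contact_force: [0.5, -0.4, -3.8]
grip_width: 0.191
```

>>> carry_out(increments=[[0,1,0,0],[0,2,0,0],[0,3,0,0],[0,3.5,0,0],[0,3.5,0,0]])

```text
time_s: 10.5
ee_pos: [564.2, -191.4, 28.6]
tool_rot: [-1.57, 0.001, 0.348]
contact_force: [-2.0, 1.0, 4.3]
grip_width: 0.19
```

>>> carry_out(increments=[[0,0.7,0,0],[0,1.4,0,0],[0,2.1,0,0],[0,2.1,0,0]])

```text
time_s: 10.83
ee_pos: [564.6, -191.4, 27.8]
tool_rot: [-1.571, 0.001, 0.348]
contact_force: [-4.4, 2.5, 11.8]
grip_width: 0.19
```

>>> carry_out(increments=[[0,1,0,0],[0,2,0,0],[0,2.5,0,0],[0,2.5,0,0]])

```text
time_s: 11.17
ee_pos: [565.0, -191.3, 26.6]
tool_rot: [-1.571, -0.0, 0.348]
contact_force: [-2.3, 3.4, 10.9]
grip_width: 0.191
```

>>> carry_out(increments=[[-0.3,1,0,0],[-0.5,2,0,0],[-0.7,3,0,0],[-0.7,3,0,0]])

```text
time_s: 11.5
ee_pos: [565.2, -191.3, 24.6]
tool_rot: [-1.572, -0.002, 0.348]
contact_force: [0.1, 4.2, 5.7]
grip_width: 0.193
```

```bash
python3 - <<'E'
from h import *
im,d,K,k,T=cam('wrist');np.savez('w6',im=im,d=d,K=K,k=k,T=T);p,Rt,s=pose();print(p,s['tool_rot'],s['time_s'],s['contact_force'],s['wrist_torque'],p@e_,p@n_)
C,im,W=chisel('w6.npz');print(C[::16].round(1))
for n in('top',):
    im,d,K,k,T=cam(n);W=cloud(d,K,k,T)
E
```

```text
[ 565.20128238 -191.24896296   24.60139507] [-1.57167518 -0.00208146  0.34752927] 11.55 [0.03452846 4.53297609 7.4865531 ] [ 0.74788511  0.26673097 -0.01247853] 467.03166598904585 -371.36246230129916
[[ 384.4 -372.1   57.    17.2]
 [ 390.4 -372.3   56.7   17. ]
 [ 396.6 -372.3   56.6   18. ]
 [ 403.  -372.    56.8   17.7]
 [ 409.4 -372.2   56.3   17.5]
 [ 416.  -372.4   55.2   18.2]
 [ 422.8 -372.1   55.2   17.9]
 [ 429.7 -372.4   55.4   17.7]
 [ 436.9 -372.4   54.7   18.1]
 [ 444.3 -372.4   54.5   18.4]]
```

>>> carry_out(increments=[[0,1,0,0],[0,2,0,0],[-0.3,3,0,0],[-0.3,3.5,0,0],[-0.3,3.5,0,0]])

```text
time_s: 12.02
ee_pos: [565.7, -191.2, 22.5]
tool_rot: [-1.572, -0.003, 0.348]
contact_force: [-1.8, 3.9, 11.4]
grip_width: 0.191
```

>>> carry_out(increments=[[0,1,0,0],[0,2,0,0],[-0.3,3,0,0],[-0.3,3.5,0,0]])

```text
time_s: 12.35
ee_pos: [565.7, -191.2, 20.6]
tool_rot: [-1.573, -0.004, 0.348]
contact_force: [-8.1, 3.7, 16.8]
grip_width: 0.19
```

```bash
python3 - <<'E'
from h import *
im,d,K,k,T=cam('wrist');np.savez('w6',im=im,d=d,K=K,k=k,T=T);p,Rt,s=pose();print(p,s['tool_rot'],s['time_s'],s['contact_force'],s['wrist_torque'],p@e_,p@n_)
C,im,W=chisel('w6.npz');print(C[::16].round(1))
E
```

```text
[ 565.60495161 -191.15704087   20.3886508 ] [-1.57243476 -0.00403519  0.34745124] 12.4 [-6.34185956  2.79658389 14.04846768] [ 0.70667097  0.84248324 -0.03562199] 467.4426118719773 -371.4126817451198
[[ 384.7 -372.1   52.4   17.2]
 [ 390.8 -372.1   52.4   17.4]
 [ 397.  -372.3   52.5   17.9]
 [ 403.4 -372.    52.1   17.8]
 [ 409.8 -372.3   52.2   17.6]
 [ 416.4 -372.5   51.6   18.2]
 [ 423.2 -372.2   51.8   17.9]
 [ 430.1 -372.5   51.5   17.9]
 [ 437.3 -372.4   50.9   18. ]
 [ 444.6 -372.4   51.    18.4]]
```

>>> carry_out(increments=[[-0.3,1,0,0],[-0.5,2,0,0],[-0.7,3,0,0],[-0.7,4,0,0]])

```text
time_s: 12.73
ee_pos: [565.5, -191.3, 18.4]
tool_rot: [-1.573, -0.005, 0.347]
contact_force: [-14.0, 7.7, 37.7]
grip_width: 0.188
```

```bash
python3 - <<'E'
from h import *
im,d,K,k,T=cam('wrist');np.savez('w6',im=im,d=d,K=K,k=k,T=T);p,Rt,s=pose();print(p,s['tool_rot'],s['time_s'],s['contact_force'],s['wrist_torque'],p@e_,p@n_)
C,im,W=chisel('w6.npz');print(C[::16].round(1))
E
```

```text
[ 565.46467849 -191.25276508   18.47660603] [-1.57278599 -0.00497474  0.3474755 ] 12.7833 [-7.455674    5.52003759 20.9635105 ] [ 0.97422598  1.14979374 -0.00396758] 467.27820936934864 -371.45524335659786
[[ 384.2 -371.1   47.8   21.8]
 [ 390.4 -370.9   48.    21.9]
 [ 396.7 -371.1   47.8   22.3]
 [ 403.2 -371.    48.    22.6]
 [ 409.7 -371.1   48.    22.8]
 [ 416.4 -370.8   48.1   22.5]
 [ 423.2 -370.9   48.    23.4]
 [ 430.2 -371.    48.2   23.6]
 [ 437.3 -370.9   48.4   23.8]
 [ 444.5 -372.4   48.3   18.4]]
```

>>> carry_out(increments=[[0,0,0,0],[0,0,0,0],[0,0,0,0],[0,0,0,0]], grip=40)

```text
time_s: 13.12
ee_pos: [565.5, -191.3, 18.4]
tool_rot: [-1.573, -0.005, 0.347]
contact_force: [0.1, 0.2, -0.9]
grip_width: 0.408
```

>>> carry_out(increments=[[0,-2,0,0],[0,-8,0,0],[0,-20,0,0],[0,-40,0,0],[0,-70,0,0],[0,-105,0,0],[-15,-140,0,0],[-35,-170,0,0]])

```text
time_s: 13.78
ee_pos: [532.1, -203.1, 191.5]
tool_rot: [-1.575, -0.007, 0.349]
contact_force: [0.2, -0.3, -0.5]
grip_width: 0.427
```

>>> carry_out(increments=[[-30,-10,0,0],[-60,-20,0,0],[-90,-30,0,0],[-120,-40,0,0],[-140,-40,0,0],[-140,-40,0,0]])

```text
time_s: 14.28
ee_pos: [397.8, -251.7, 232.2]
tool_rot: [-1.576, -0.008, 0.347]
contact_force: [-0.7, -0.0, 0.1]
grip_width: 0.43
```

```bash
python3 - <<'E'
from h import *
im,d,K,k,T=cam('wrist');np.savez('w7',im=im,d=d,K=K,k=k,T=T);p,Rt,s=pose();print(p,s['time_s'],s['contact_force'],p@e_,p@n_)
im2,d2,K2,k2,T2=cam('scene')
W=cloud(d,K,k,T);P=W.reshape(-1,3);E,N,Z=P@e_,P@n_,P[:,2]
for x in range(-90,96,15):
    for w,l in((7,'chisel'),):
        m=(abs(E-466.7-x)<3)&(abs(N+371.5)<w);print(x,m.sum(),np.nanmedian(Z[m]).round(1) if m.sum() else None)
m=(abs(E-440)<30)&(abs(N+405)<15);print('insert top',np.nanpercentile(Z[m],[10,50,90]))
save('w7',np.hstack([im,np.zeros((384,0,3),'uint8')]));save('scene2',cv2.resize(im2[180:330,120:330],(800,571),interpolation=cv2.INTER_CUBIC))
E
```

```text
[ 399.27119185 -251.36647527  231.98153497] 14.3333 [-0.0255515   0.1917405  -0.40765454] 290.5471810312106 -371.7323299419635
-90 61 47.7
-75 55 48.0
-60 0 None
-45 0 None
-30 0 None
-15 51 47.9
0 48 47.7
15 43 47.7
30 33 47.8
45 0 None
60 0 None
75 0 None
90 0 None
insert top nan
  return np.nanmean(a, axis, out=out, keepdims=keepdims)
```

View pics/w7.png

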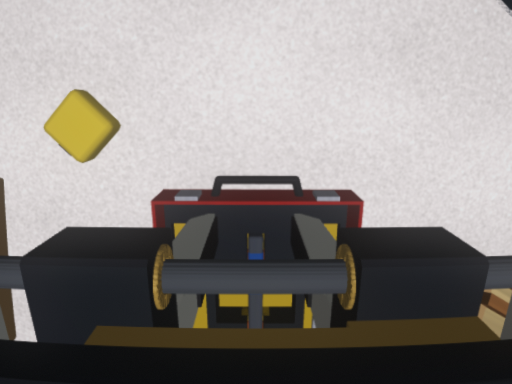

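View pics/scene2.png

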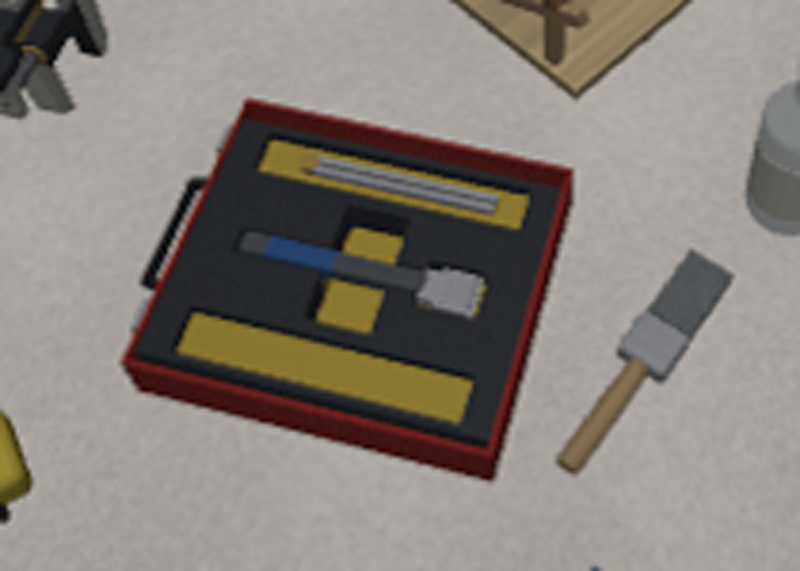

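The chisel lies in its cutout with the blade at the wide end. Its top reads 47.7–48.0 mm from x -90 to +30, against 48 when home, and the dividers are untouched.

```bash
python3 -c "
from workcell import r
r.sign_off()"
```

```text
the job is handed in; nothing more can be done
```

The blue-banded chisel is seated in its cutout in the red case, level and with the blade at the wide end. I handed the job in with the arm clear, at about 14 s.

- **Grasp and levelling:** I gripped the chisel near its centre on the rest. Then I levelled it in the grip by pressing it lightly on the insert beside the slot, at about 30 N.
- **Finding the cutout:** The wrist camera put the slot and notch about 2 mm towards −y from the case's centre line. The chisel went into the slot without touching the edges.
- **Pressing home:** The front went past its nibs first, then the rear. The highest vertical force I read was about 38 N, well under the insert's limit.
- **Last checks:** After release, the chisel's top read 47.7–48.0 mm at every readable point from the struck end to 30 mm past the centre; home is 48 mm. The gripper hid the blade end and a stretch of shank 30–60 mm behind the centre, so there are no height readings there. The scene picture shows the blade lying in its pocket.
- **Everything else:** The dividers lie as before. I took no closing picture of the pointed chisel, but nothing the arm did came into contact with it as far as I could tell.
- **Disagreements:** Early wrist-camera readings differed from the measured arm position by 1–2 mm. I corrected for this by comparing the chisel with the slot and notch in the same pictures.

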